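Fetch the vial from behind the reagent bottles

ROBOT

A 7-joint arm with a two-finger parallel gripper is mounted at the origin on a cart in front of the work surface, level with it; the furniture and walls round the work are solid. World frame = base frame: x ahead of the robot, y to its left, z up, the work surface at z = 0. Lengths are in m, angles in rad, forces in N, time in s.
With the tool pointing down it reaches from about 0.4 to 0.9 m from the base axis. Payload 5.5 kg.
Tool frame: the origin (TCP) lies at the very end of the fingers, on their centre line; the grasp point (between the pads) lies 19 mm behind it; z points along the fingers, y is the line along which they close (so a half turn about z gives the same grasp; the last joint's range is limited). The gripper opens to 85 mm and grips with 20 to 120 N. Pads are 22 mm wide; open, the fingers measure 114 mm over their backs; the gripper's body (76 mm by 85 mm) begins 54 mm behind the grasp point. The pads swing forward as they close: fully open they stand 13 mm farther back than shut.
Start: joints at [1.395, 0.501, -0.427, 1.55, 0.221, 1.138, -0.21], TCP at [0.276, -0.588, 0.21] pointing down, gripper open.
Joint ranges: [-2.88, 2.88], [-0.31, 2.03], [-1.54, 1.56], [0.2, 2.42], [-1.41, 4.55], [0.19, 2.02], [-2.57, 2.57]. Speed limits (rad/s): [2.57, 2.57, 3.14, 3.14, 3.14, 3.14, 3.14].

INTERFACE

Orientations are given as a unit quaternion [x, y, z, w].
In Python, from plant import * gives the robot as it stands. The module is installed in compiled form; this text tells all that it offers.
- The arm moves only by the tool arm_command, never from a script. Its argument "commands" is one flat list of numbers, 5 for each row, row after row: the shift along the world's x, y, z in cm, then the turn about the world's z in rad, then the gripper command: -1 is fully open, 1 is shut, values between are in proportion. A call has 1 to 20 rows; each row is the pose to reach, as a shift and turn from the pose commanded when the call began; what a row does not reach only later rows make up. A row lasts 1/8 s, in which the tool goes at most 62.5 mm and 10.7 degrees, less where a joint would pass 70% of its speed; a pose out of reach is approached as far as the arm can. A call with a gripper value outside its range is refused whole. The fingers move at their own pace and stop on an object; "newtons" is the grip in N (left out, the last holds). Time passes only in rows, so rows that repeat a pose let the fingers close. It gives the time, the measured TCP pose, the force, the opening and the grip force at its end, in the units of the state.
- get_obs(): the state, without advancing time (a new reading comes with each control period).
- snapshot(name): name is "scene" or "top"; returns a dict with "color" (400x640x3 uint8, red, green, blue), "fx", "fy", "cx", "cy" (pixels), "rvec" (rotation vector, rad) and "tvec" (3), from world to camera coordinates, as OpenCV has them. Camera axes: x right, y down, z forward; pixel columns grow to the right and rows downward; lengths in m; the calibration is good to about 2 mm. A picture is of the moment at which its call begins. There is no depth.
- close_job(): hands the job in; it is judged then, once.
The state is a dict: "clock": time; "q": joint angles; "joint_vel": joint speeds; "tau": joint torques, N m; "position": TCP position; "ee_rot": TCP orientation; "contact_force": force on the tool from outside, world axes, zero at the start; "torque": the same for the moment, N m; "width": opening from 0.0 (shut) to 1.0 (fully open); "finger_force": force on a finger pad.
Only numpy, scipy, OpenCV 4.12 (cv2) and the standard library are available. Lean on these libraries where they do the work, as an engineer would, in place of code of your own. Each camera call takes 0.05 s, during which the arm holds its last target. There are 200 camera calls.

TASK

Three reagent bottles stand in front of and around the green-capped vial in the white stand. Move all three bottles to the empty side tray without moving the vial; while they stand there, fetch the vial and stand it in the round recess of the steel cooling block; then put each bottle back exactly where it stood in the stand. Keep everything upright and do not disturb the beaker or the timer.

Things in the scene. Friction and masses are not known exactly. Their poses are not given: they have to be found in the camera images.
- reagent_stand: fixed white plastic stand, left or right of centre: base plate 160 (x) x 210 (y) x 6 mm, origin at the centre of its underside on the bench, x axis towards its low back wall (45 mm high, at x = +77.5 mm, with 30 mm high wings at both ends). Flush grey discs (no step) mark the bottle places at (x,y) = (-31,0), (18,64), (18,-64) mm, in changing order, and the vial's place at (35,0)
- round_bottle_center (a point): white round reagent bottle with wide blue screw cap, 64 mm diameter, 125 mm tall, about 0.24 kg; sides straight from the foot to 80 mm up, then a shoulder; cap 38 mm in diameter from 106 to 125 mm; point on its axis half-way up (62.5 mm above its underside), z up; stands upright throughout. 
- brown_bottle_center (a point): brown round reagent bottle with black screw cap, 60 mm diameter, 118 mm tall, about 0.2 kg; sides straight from the foot to 75 mm up, then a shoulder; cap 38 mm in diameter from 100 to 118 mm; point on its axis half-way up (59 mm above its underside), z up; stands upright throughout. 
- small_bottle_center (a point): small square white reagent bottle with orange screw cap, 46 x 46 mm, 92 mm tall, about 0.09 kg; sides straight from the foot to 64 mm up, then a shoulder; cap 32 mm in diameter from 78 to 92 mm; point on its axis half-way up (46 mm above its underside); x and y axes square to its flat sides, z up; stands upright throughout. 
- vial_center (a point): short clear cryo vial with green cap, standing in the stand behind and between the bottles, body 16 mm and cap 19 mm in diameter, 49 mm tall (solid to 45 mm), about 20 g; point on its axis half-way up (24.5 mm above its underside), z up; stands upright throughout. While the bottles stand round it (nearest sides about 34 mm from its axis) no gripper body has room to come down over it
- side_tray: fixed empty shallow pale silvery aluminium tray on the other side, 300 (its x) x 120 (its y) mm outside, rim 12 mm high and 4 mm thick, inside floor 292 x 112 mm and 4 mm above the bench; origin at the centre of its underside. All three bottles fit in a row along its x axis, 90 mm apart
- recess (a point): centre of the floor of the round recess in the top of the fixed square steel cooling block (80 x 80 x 22 mm); recess 44 mm in diameter, 5 mm deep, its floor 17 mm above the bench; z up
- beaker_center (a point): bystander: empty glass beaker, 65 mm diameter, 85 mm tall, loose at the back of the work area; point at its centre half-way up
- timer_center (a point): bystander: white bench timer, 62 x 66 x 18 mm, loose, near the robot; point at its centre half-way up
Things that resemble listed ones, but are neither listed nor needed, are in the scene too. What is shaped like the part that bears small_bottle_center but pink or red is not meant.

How it is judged:
By the outcome, as a careful person would: the job done as asked, in the order asked, and still so for the second after the job is handed in, with the robot touching nothing.
It also fails if it takes over 136 s, if anything falls off the work surface, if the arm or the gripper's body presses on something with over 40 N, if the wrist force passes 120 N, or if a joint passes its speed limit or range.

## Working session

There is one attempt and no reset: what is moved stays moved. The work goes in short steps, Python scripts to look and compute and a tool call to move; the robot and the scene stay as the last step left them, time stands still between calls to the robot, and variables do not carry over. Pictures are saved under pics/ and viewed, at most 14 in all, crops included, and the job is handed in when it is done.

Besides the shell and the picture viewer there is one more tool, called by a JSON object that holds its "name" and its "arguments", one argument or row to a line. arm_command: Moves the arm, as the interface text tells. Its arguments: {"type":"object","properties":{"commands":{"type":"array"},"newtons":{"type":"number"}},"required":["commands"]}

```bash
mkdir -p pics
python3 - <<'E'
from plant import *
import cv2,pickle
o=get_obs();print({k:o[k] for k in ("clock","position","ee_rot","width","finger_force","contact_force")})
for n in ("scene","top"):
    s=snapshot(n);pickle.dump(s,open(n+"0.pkl","wb"));cv2.imwrite(f"pics/{n}0.png",s["color"][:,:,::-1])
    R=cv2.Rodrigues(s["rvec"])[0];print(n,s["fx"],-R.T@s["tvec"],R[2])
E
```

```text
{'clock': 0.0, 'position': array([ 0.27581758, -0.58776861,  0.20905759]), 'ee_rot': array([ 9.76020303e-01,  2.17677309e-01, -1.71698629e-04, -9.63087973e-04]), 'width': 1.0010233280340928, 'finger_force': 0.0, 'contact_force': array([-0.38112004,  0.02666098,  1.18382643])}
scene 369.7358535187411 [0.07290212 0.51439934 0.77354126] [ 0.51938498 -0.52231118 -0.67633592]
top 518.60868762094 [ 0.27572997 -0.05294707  1.69085847] [ 0.18761713  0.00878338 -0.98220297]
```

View pics/scene0.png

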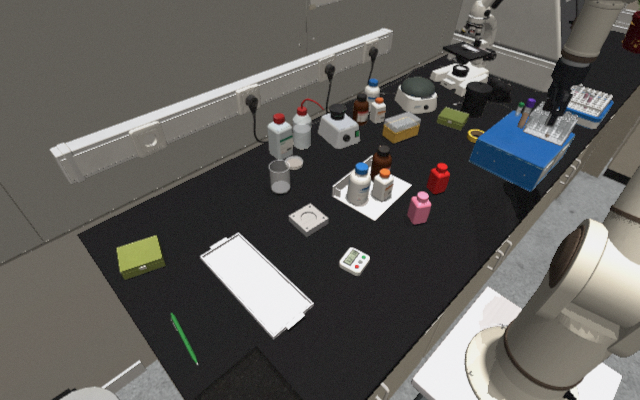

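View pics/top0.png

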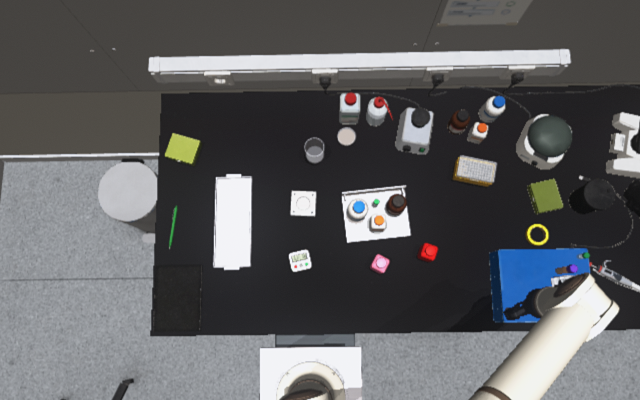

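The scene camera shows the stand at about (372,190), with the blue-capped bottle at (360,185), the orange at (383,185) and the brown at (382,163). The tray is at (257,283), the block at (308,219) and the timer at (354,261). In the top view, the stand is at (376,215), the caps at (358,208), (397,204) and (379,221), the vial at (376,203), the tray at (233,222) and the recess at (303,204).

```bash
cat > h.py <<'E'
import cv2,numpy as np
def ray(s,uv,z):
    R=cv2.Rodrigues(s["rvec"])[0];c=-R.T@np.ravel(s["tvec"])
    d=R.T@np.array([(uv[0]-s["cx"])/s["fx"],(uv[1]-s["cy"])/s["fy"],1]);return c,d,c+d*(z-c[2])/d[2]
def proj(s,p): return cv2.projectPoints(np.float64([p]),s["rvec"],s["tvec"],np.array([[s["fx"],0,s["cx"]],[0,s["fy"],s["cy"]],[0,0,1.]]),None)[0].ravel()
def tri(s1,u1,s2,u2):
    A=[];b=[]
    for s,u in((s1,u1),(s2,u2)):
        c,d,_=ray(s,u,0);d=d/np.linalg.norm(d);P=np.eye(3)-np.outer(d,d);A.append(P);b.append(P@c)
    return np.linalg.lstsq(np.vstack(A),np.hstack(b),rcond=None)[0]
def hsvmask(s,h0,h1,s0,v0,v1=255):
    H=cv2.cvtColor(s["color"],cv2.COLOR_RGB2HSV);return cv2.inRange(H,(h0,s0,v0),(h1,255,v1))
def blobs(m,box,amin=4):
    u0,v0,u1,v1=box;k=np.zeros_like(m);k[v0:v1,u0:u1]=m[v0:v1,u0:u1]
    n,_,st,ce=cv2.connectedComponentsWithStats(k);return [(int(st[i,4]),ce[i].round(2).tolist(),st[i,:4].tolist()) for i in range(1,n) if st[i,4]>=amin]
E
python3 - <<'E'
from h import *;import pickle
T=pickle.load(open("top0.pkl","rb"));S=pickle.load(open("scene0.pkl","rb"))
bt=(335,180,415,245);bs=(330,140,412,218)
C={"blue":(100,125,120,60,.125),"orange":(5,18,140,120,.092),"green":(45,85,100,50,.049)}
for n,(a,b,c,d,z) in C.items():
    x=blobs(hsvmask(T,a,b,c,d),bt);y=blobs(hsvmask(S,a,b,c,d),bs)
    print(n,x,y)
    if x and y:
        x=max(x);y=max(y);print("  top@z",ray(T,x[1],z)[2].round(4),ray(T,x[1],z-.009)[2].round(4),"tri",tri(T,x[1],S,y[1]).round(4))
g=cv2.cvtColor(T["color"],cv2.COLOR_RGB2GRAY)
def rect(s,box,th,z):
    g=cv2.cvtColor(s["color"],cv2.COLOR_RGB2GRAY);u0,v0,u1,v1=box;k=np.zeros_like(g);k[v0:v1,u0:u1]=(g[v0:v1,u0:u1]>th)*255
    cs,_=cv2.findContours(k,cv2.RETR_EXTERNAL,cv2.CHAIN_APPROX_NONE);c=max(cs,key=cv2.contourArea)
    W=np.array([ray(s,p[0],z)[2][:2] for p in c],np.float32);return cv2.minAreaRect(W)
print("tray",rect(T,(205,165,262,280),120,.012),rect(S,(190,225,320,340),120,.012))
print("block",rect(T,(285,185,322,222),120,.022))
print("stand",rect(T,bt,110,.006))
a=T["color"][170:250,280:420,::-1];b=S["color"][130:250,280:420,::-1]
cv2.imwrite("pics/z1.png",cv2.resize(a,None,fx=5.7,fy=5.7,interpolation=cv2.INTER_CUBIC));cv2.imwrite("pics/z2.png",cv2.resize(b,None,fx=5,fy=5,interpolation=cv2.INTER_CUBIC))
E
```

```text
blue [(106, [358.74, 206.59], [353, 201, 12, 12])] [(132, [361.03, 167.83], [355, 162, 13, 13])]
  top@z [ 0.5739 -0.159   0.125 ] [ 0.5756 -0.1596  0.116 ] tri [ 0.5754 -0.1585  0.1231]
orange [(64, [378.77, 219.95], [375, 216, 9, 9])] [(76, [384.55, 172.25], [380, 168, 10, 10])]
  top@z [ 0.5367 -0.2225  0.092 ] [ 0.5382 -0.2234  0.083 ] tri [ 0.5367 -0.2218  0.0952]
green [(20, [376.0, 201.5], [374, 199, 5, 6])] []
tray ((0.5552884340286255, 0.24892708659172058), (0.12231460958719254, 0.31671127676963806), 89.78670501708984) ((0.5559532642364502, 0.25105011463165283), (0.12294075638055801, 0.31982678174972534), 89.77530670166016)
block ((0.6087565422058105, 0.017882347106933594), (0.0819215178489685, 0.0803341343998909), 89.05045318603516)
stand ((0.573529839515686, -0.22316941618919373), (0.17144432663917542, 0.21583029627799988), 5.229954242706299)
```

View pics/z1.png

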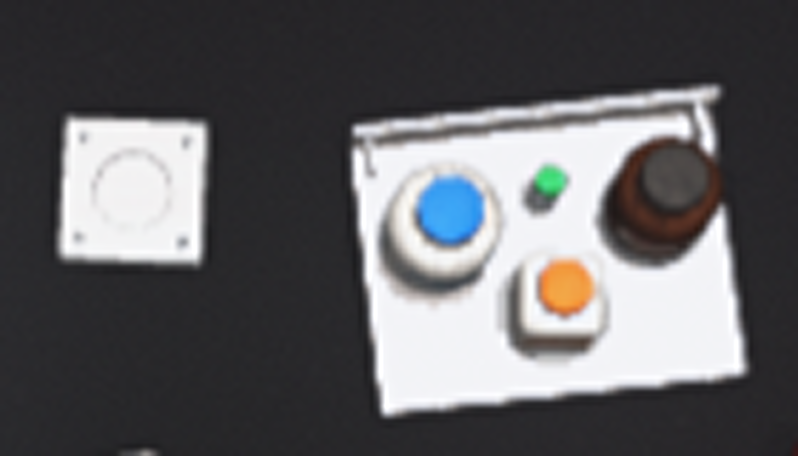

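View pics/z2.png

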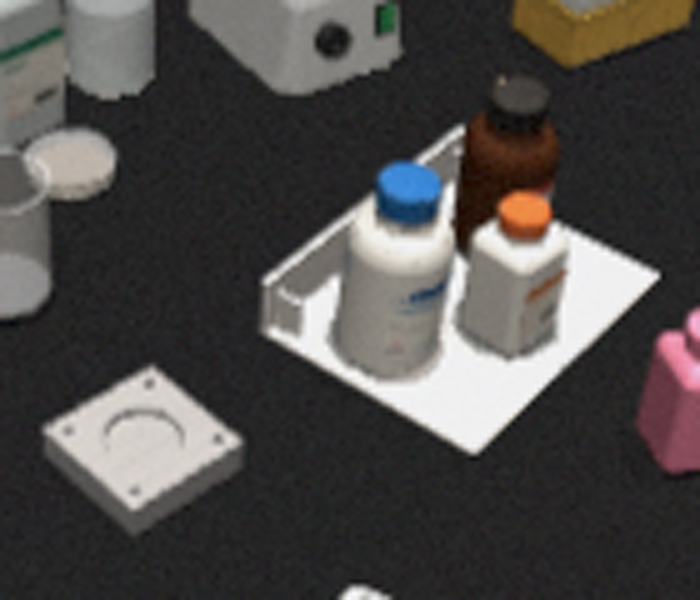

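The enlarged views show the stand turned about +5°. The blue bottle is at its left-back place, brown at right-back, small at the front, and the vial between them. I'll grip the caps, because there the fingers stay above everything else.

Run:
```python
from h import *;import pickle
T=pickle.load(open("top0.pkl","rb"));S=pickle.load(open("scene0.pkl","rb"))
for lo in (55,62,70):
  r=[]
  for s,b in((T,(385,190,412,216)),(S,(374,142,394,165))):
    H=cv2.cvtColor(s["color"],cv2.COLOR_RGB2HSV);m=cv2.inRange(H,(0,0,lo),(180,80,140));r.append(max(blobs(m,b,3)))
  print(lo,r,ray(T,r[0][1],.115)[2].round(4),tri(T,r[0][1],S,r[1][1]).round(4))
print("vial",ray(T,(376,201.5),.049)[2].round(4))
for (u0,v0) in((399,201),):
  print(T["color"][v0-9:v0+10:2,u0-9:u0+12:2].astype(int).tolist()[4])
print(blobs(hsvmask(T,100,125,80,60),(335,180,415,245)),blobs(hsvmask(T,4,20,90,100),(335,180,415,245)))
```

```text
55 [(206, [396.22, 203.59], [385, 190, 23, 26]), (60, [383.52, 148.15], [379, 145, 11, 7])] [ 0.5833 -0.2757  0.115 ] [ 0.583  -0.2716  0.1323]
62 [(129, [397.75, 199.09], [386, 190, 20, 16]), (54, [383.35, 148.39], [379, 145, 10, 7])] [ 0.5974 -0.2811  0.115 ] [ 0.5948 -0.2805  0.1225]
70 [(112, [398.08, 199.11], [388, 190, 18, 16]), (32, [382.25, 148.53], [379, 145, 9, 7])] [ 0.5973 -0.2821  0.115 ] [ 0.5968 -0.281   0.1201]
vial [ 0.6041 -0.2203  0.049 ]
[[76, 43, 32], [47, 38, 37], [78, 74, 72], [79, 74, 72], [78, 73, 72], [76, 72, 71], [79, 74, 72], [64, 47, 42], [48, 36, 34], [37, 36, 39], [40, 37, 41]]
[(115, [358.55, 206.38], [353, 201, 12, 12])] [(71, [378.9, 219.9], [375, 216, 9, 9])]
```

{"name": "arm_command", "arguments": {
  "commands": [0,0,5,0,-1,3,4.3,5,-0.1,-1,6,8.6,5,-0.2,-1,9,12.9,5,-0.35,-1,12,17.2,5,-0.35,-1,15,21.4,5,-0.35,-1,18,25.7,5,-0.35,-1,21,30,5,-0.35,-1,24,34.3,5,-0.35,-1,27,38.6,4,-0.35,-1,29.9,42.9,2,-0.35,-1,29.9,42.9,-1,-0.35,-1,29.9,42.9,-1,-0.35,-1,29.9,42.9,-1,-0.35,-1],
  "newtons": 50
}}

```text
clock: 1.85
position: [0.5751, -0.1605, 0.2007]
ee_rot: [0.999, 0.044, 0.0, 0.0]
contact_force: [-0.3, 0.2, -0.2]
width: 1.0
finger_force: 0.0
```

Run:
```python
from plant import *;from h import *;import pickle
T=pickle.load(open("top0.pkl","rb"))
H=cv2.cvtColor(T["color"],cv2.COLOR_RGB2HSV);m=cv2.inRange(H,(0,0,60),(180,45,110));k=np.zeros_like(m);cv2.circle(k,(398,201),9,255,-1)
b=max(blobs(cv2.morphologyEx(m&k,cv2.MORPH_OPEN,np.ones((3,3),np.uint8)),(380,185,412,220)));print(b,ray(T,b[1],.115)[2])
s=snapshot("scene");cv2.imwrite("pics/a1.png",cv2.resize(s["color"][60:280,240:480,::-1],None,fx=2.5,fy=2.5))
```

```text
(92, [398.0, 200.5], [393, 196, 11, 10]) [ 0.59292988 -0.28164835  0.115     ]
```

View pics/a1.png

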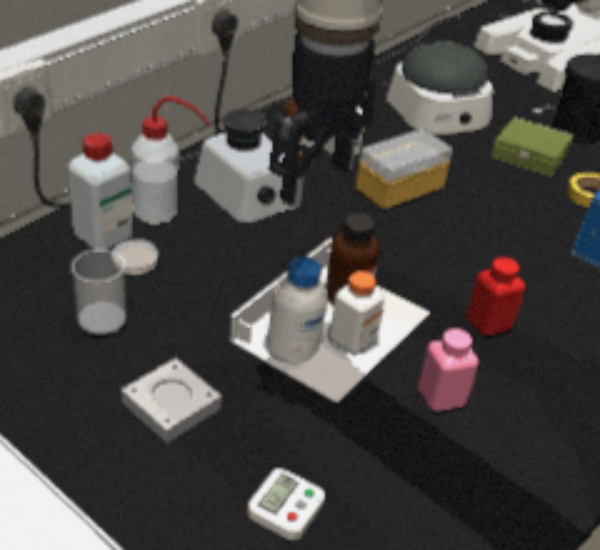

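The gripper is above the blue-capped bottle (cap at about (306,272) in the crop), and nothing has been disturbed.

{"name": "arm_command", "arguments": {
  "commands": [0,0.1,-3,0,-1,0,0.1,-6,0,-1,0,0.1,-8,0,-1,0,0.1,-9.3,0,-1,0,0.1,-9.3,0,-1,0,0.1,-9.3,0,-0.2,0,0.1,-9.3,0,0,0,0.1,-9.3,0,0.1,0,0.1,-9.3,0,0.3,0,0.1,-9.3,0,1,0,0.1,-9.3,0,1,0,0.1,-9.3,0,1,0,0.1,-9.3,0,1],
  "newtons": 50
}}

```text
clock: 3.52
position: [0.5793, -0.1562, 0.1111]
ee_rot: [0.999, 0.045, 0.004, -0.0]
contact_force: [-1.2, 4.0, 17.9]
width: 0.001
finger_force: 9.0
```

Run:
```python
from plant import *;import cv2
s=snapshot("scene");cv2.imwrite("pics/a2.png",cv2.resize(s["color"][110:230,310:440,::-1],None,fx=4.5,fy=4.5))
```

```text
(no output)
```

View pics/a2.png

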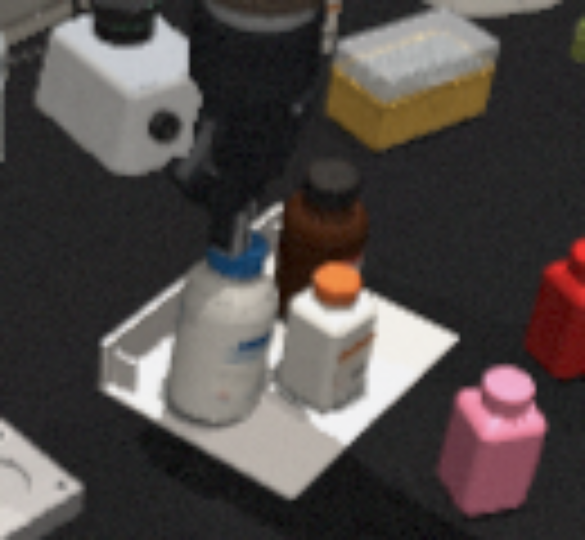

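The fingers closed to zero width inside the cap, so the caps aren't solid and the tips are resting on the solid shoulder. I'll back off, check whether the bottle moved, and then grip the straight sides.

{"name": "arm_command", "arguments": {
  "commands": [0,0,2,0,1,0,0,5,0,1,0,0,9.3,0,0,4,0,11,0,-1,9,0,11,0,-1,9,0,11,0,-1]
}}

```text
clock: 4.32
position: [0.6672, -0.1578, 0.2165]
ee_rot: [0.999, 0.045, 0.0, -0.001]
contact_force: [-1.5, -0.0, -0.6]
width: 0.846
finger_force: 0.0
```

```bash
cat > m.py <<'E'
from plant import *;from h import *;import sys
def look(k):
    o=get_obs();print(o["position"],o["width"])
    T,S=snapshot("top"),snapshot("scene")
    for n,a in {"blue":(100,125,120,60),"orange":(5,18,140,120),"green":(45,85,100,50)}.items():
        bt=(335,180,415,245) if k=="s" else (205,165,262,280); bs=(330,140,412,218) if k=="s" else (190,200,320,345)
        x=blobs(hsvmask(T,*a),bt);y=blobs(hsvmask(S,*a),bs);print(n,x,y,tri(T,max(x)[1],S,max(y)[1]).round(4) if x and y else "")
    return T,S
E
python3 - <<'E'
from m import *
T,S=look("s")
cv2.imwrite("pics/a3.png",np.hstack([cv2.resize(T["color"][180:250,330:420,::-1],(540,420)),cv2.resize(S["color"][130:220,325:415,::-1],(258,258*420//420)).repeat(1,0) if 0 else np.zeros((420,2,3),np.uint8)]))
E
```

```text
[ 0.66718992 -0.15782983  0.21645465] 0.8459678100183994
blue [(48, [355.79, 207.15], [353, 202, 6, 11])] [(127, [360.73, 168.77], [355, 163, 13, 12])] [ 0.5717 -0.1499  0.127 ]
orange [] [(75, [384.55, 172.19], [380, 168, 10, 10])] 
green [] []
```

{"name": "arm_command", "arguments": {
  "commands": [-5,-0.1,0,0,-1,-9.1,-0.1,0,0,-1,-9.1,-0.1,0,0,-1,-9.1,-0.1,-5,0,-1,-9.1,-0.1,-9,0,-1,-9.1,-0.1,-12,0,-1,-9.1,-0.1,-14,0,-1,-9.1,-0.1,-15.8,0,-1,-9.1,-0.1,-15.8,0,-1,-9.1,-0.1,-15.8,0,-1]
}}

```text
clock: 5.68
position: [0.5751, -0.1595, 0.06]
ee_rot: [0.999, 0.044, 0.001, 0.0]
contact_force: [0.3, -0.1, 0.4]
width: 1.003
finger_force: 0.0
```

{"name": "arm_command", "arguments": {
  "commands": [0,0.1,-0.1,0,-0.7,0,0.1,-0.1,0,-0.6,0,0.1,-0.1,0,-0.5,0,0.1,-0.1,0,-0.4,0,0.1,-0.1,0,0,0,0.1,-0.1,0,1,0,0.1,-0.1,0,1,0,0.1,-0.1,0,1],
  "newtons": 50
}}

```text
clock: 6.68
position: [0.5747, -0.1587, 0.0593]
ee_rot: [0.999, 0.044, 0.0, 0.0]
contact_force: [-2.1, -0.4, 7.1]
width: 0.698
finger_force: 52.1
```

{"name": "arm_command", "arguments": {
  "commands": [0,0,0.5,0,1,0,0,1,0,1,0,0,2,0,1,0,0,3,0,1,0,0,3,0,1]
}}

```text
clock: 7.3
position: [0.5752, -0.1586, 0.0894]
ee_rot: [0.999, 0.044, 0.001, 0.0]
contact_force: [-0.3, -0.1, -2.8]
width: 0.696
finger_force: 54.2
```

Run:
```python
from plant import *;import cv2
s=snapshot("scene");cv2.imwrite("pics/a4.png",cv2.resize(s["color"][100:240,280:440,::-1],None,fx=4,fy=4))
```

```text
(no output)
```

View pics/a4.png

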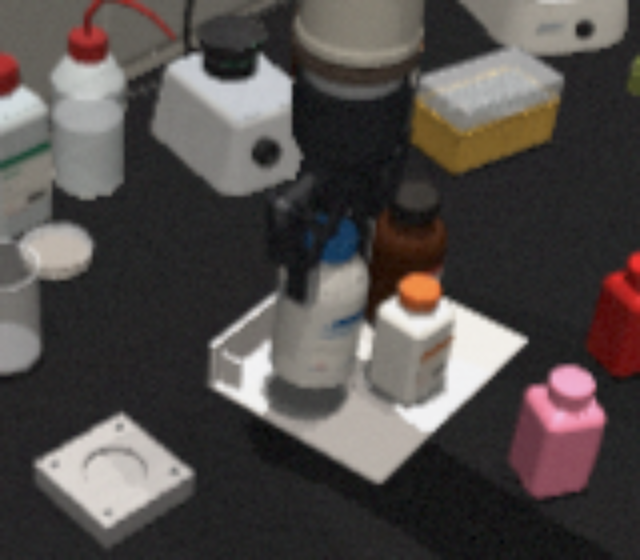

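The bottle is held upright and clear of the stand (foot at about (315,385) in the crop). Next I carry it to the far tray place.

{"name": "arm_command", "arguments": {
  "commands": [0,1,2,0,1,0,3,4,0,1,0,7,5,0,1,0,11,5,0,1,0,15,5,0,1,0,19,5,0,1,0,23,5,0,1,1,27,5,0,1,3,31,5,0,1,5,35,5,0,1,6,38,5,0,1,7,40.8,4,0,1,7,40.8,2,0,1,7,40.8,0,0,1,7,40.8,-1.5,0,1,7,40.8,-2.5,0,1,7,40.8,-3.1,0,1,7,40.8,-3.1,0,1]
}}

```text
clock: 9.6
position: [0.6449, 0.2494, 0.0579]
ee_rot: [0.999, 0.044, 0.001, -0.0]
contact_force: [-0.5, -0.5, -2.0]
width: 0.7
finger_force: 54.7
```

{"name": "arm_command", "arguments": {
  "commands": [0,0,-0.1,0,1,0,0,-0.1,0,0,0,0,-0.1,0,-0.5,0,0,-0.1,0,-0.7,0,0,-0.1,0,-1,0,0,-0.1,0,-1,0,0,3,0,-1,0,0,8,0,-1,0,0,13,0,-1,0,-4,15,0,-1,0,-10,15,0,-1,0,-16,15,0,-1,0,-22,15,0,-1,-2,-28,15,0,-1,-4,-34,15,0,-1,-4,-34,15,0,-1]
}}

```text
clock: 11.6
position: [0.6022, -0.0989, 0.2066]
ee_rot: [0.999, 0.039, -0.001, 0.002]
contact_force: [1.6, 1.0, -0.4]
width: 1.001
finger_force: 0.0
```

Run:
```python
from m import *
T,S=look("t")
cv2.imwrite("pics/a5.png",np.hstack([cv2.resize(T["color"][165:285,200:300,::-1],(400,480)),cv2.resize(S["color"][190:340,190:315,::-1],(400,480))]))
```

```text
[ 0.60224373 -0.09893231  0.2065748 ] 1.000590609912162
blue [(101, [226.93, 186.63], [222, 181, 11, 12])] [(213, [225.6, 227.87], [217, 220, 17, 16]), (9, [235.0, 250.33], [231, 248, 9, 5])] [0.6456 0.2496 0.1206]
orange [] [] 
green [] []
```

View pics/a5.png

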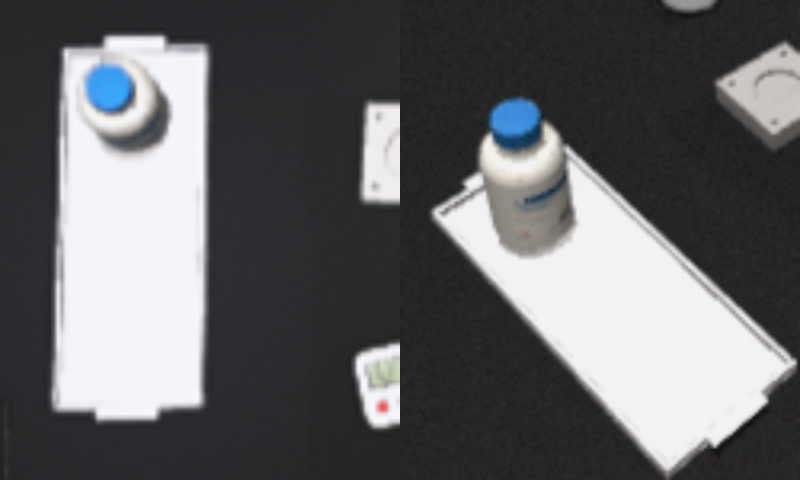

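The blue bottle stands upright in the tray at (.6456, .2496), which matches the intended place. Next is the brown one.

{"name": "arm_command", "arguments": {
  "commands": [-1.1,-5,0,0,-1,-1.1,-11,0,0,-1,-1.1,-16,0,0,-1,-1.1,-19.1,0,0,-1,-1.1,-19.1,-1,0,-1,-1.1,-19.1,-4,0,-1,-1.1,-19.1,-8,0,-1,-1.1,-19.1,-11,0,-1,-1.1,-19.1,-13,0,-1,-1.1,-19.1,-14.5,0,-1,-1.1,-19.1,-15.4,0,-1,-1.1,-19.1,-15.4,0,-1]
}}

```text
clock: 13.2
position: [0.5932, -0.2812, 0.0529]
ee_rot: [0.999, 0.044, -0.0, -0.0]
contact_force: [-0.0, 0.3, 0.2]
width: 1.004
finger_force: 0.0
```

Run:
```python
from plant import *;o=get_obs();print(o["position"],o["ee_rot"],o["contact_force"],o["q"])
```

```text
[ 0.5932337  -0.28120632  0.05294971] [ 9.99010918e-01  4.44653690e-02 -9.23359910e-05 -8.58000197e-05] [-0.01191963  0.33071808  0.20359153] [ 0.72655405  0.70114228 -0.46237279  1.64073077  0.37913197  0.89030685
 -1.36483715]
```

{"name": "arm_command", "arguments": {
  "commands": [0,0,0,0,-0.7,0,0,0,0,-0.6,0,0,0,0,-0.5,0,0,0,0,-0.4,0,0,0,0,-0.3,0,0,0,0,0,0,0,0,0,1,0,0,0,0,1,0,0,0,0,1]
}}

```text
clock: 14.32
position: [0.5937, -0.2817, 0.054]
ee_rot: [0.999, 0.044, 0.0, 0.0]
contact_force: [-1.4, -0.5, 4.9]
width: 0.655
finger_force: 51.7
```

{"name": "arm_command", "arguments": {
  "commands": [0,0,0.5,0,1,0,0,2,0,1,0,0,5,0,1,0,0,9,0,1,0,0,12,0,1,0,2,12,0,1,0,6,12,0,1,0,10,12,0,1,0,14,12,0,1,-1,18,12,0,1,-2,22,10,0,1,-3,27,8,0,1,-3.8,32,8,0,1,-3.8,37,8,0,1,-3.8,42,8,0,1,-3.8,46,8,0,1,-3.8,50,8,0,1,-3.8,52.5,7,0,1,-3.8,53.1,5,0,1,-3.8,53.1,4,0,1]
}}

```text
clock: 16.82
position: [0.553, 0.2485, 0.0903]
ee_rot: [0.999, 0.045, -0.002, 0.001]
contact_force: [-0.3, -0.4, -2.7]
width: 0.65
finger_force: 53.8
```

{"name": "arm_command", "arguments": {
  "commands": [0,0,-1.5,0,1,0,0,-3,0,1,0,0,-3.8,0,1,0,0,-4.2,0,1,0,0,-4.2,0,1,0,0,-4.2,0,0,0,0,-4.2,0,-0.5,0,0,-4.2,0,-0.7,0,0,-4.2,0,-1,0,0,-4.2,0,-1,0,0,-1,0,-1,0,0,4,0,-1,0,0,9,0,-1,0,-5,11,0,-1,0,-11,11,0,-1,0,-17,11,0,-1,0,-23,11,0,-1,0,-23,11,0,-1]
}}

```text
clock: 19.08
position: [0.5551, 0.0121, 0.2027]
ee_rot: [0.999, 0.039, -0.0, 0.002]
contact_force: [-0.2, 0.5, -0.3]
width: 0.998
finger_force: 0.0
```

Run:
```python
from m import *
T,S=look("t");look("s")
cv2.imwrite("pics/a6.png",np.vstack([cv2.resize(T["color"][165:285,200:420,::-1],(550,300)),cv2.resize(S["color"][130:340,185:425,::-1],(343,300))[:,:].copy() if 0 else cv2.copyMakeBorder(cv2.resize(S["color"][130:340,185:425,::-1],(343,300)),0,0,0,207,cv2.BORDER_CONSTANT)]))
```

```text
[0.55510368 0.01208013 0.20265397] 0.9978357688007591
blue [(100, [226.95, 186.69], [222, 182, 11, 11])] [(210, [225.87, 227.73], [218, 220, 16, 16]), (6, [231.5, 251.67], [229, 251, 6, 2])] [0.6451 0.2492 0.1213]
orange [] [] 
green [] [] 
[0.55514483 0.01892094 0.20312255] 1.0029640840391334
blue [] [] 
orange [(63, [378.71, 220.0], [375, 216, 9, 9])] [(80, [384.5, 172.5], [380, 168, 10, 10])] [ 0.5367 -0.2217  0.0944]
green [(20, [376.0, 201.5], [374, 199, 5, 6])] [(22, [364.77, 173.73], [363, 171, 5, 6])] [ 0.6047 -0.2197  0.0503]
```

View pics/a6.png

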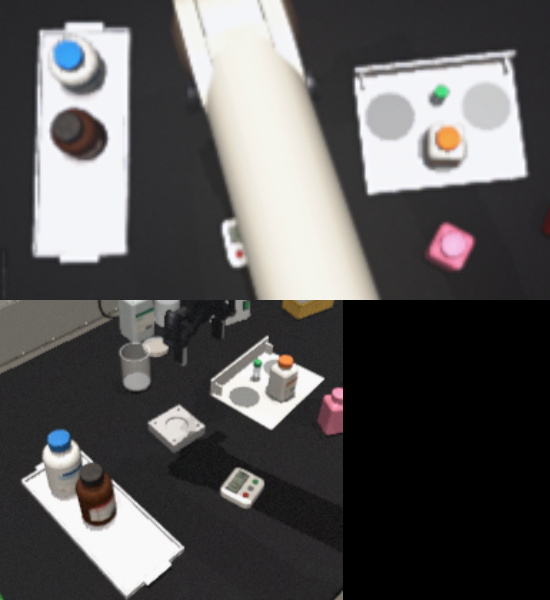

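Both bottles stand upright in the tray, and the vial and small bottle haven't moved. The empty grey discs are now visible, so I'll measure those and the small bottle's yaw.

Run:
```python
from m import *;import pickle
T,S=snapshot("top"),snapshot("scene");pickle.dump((T,S),open("mid.pkl","wb"))
for s,boxes in((T,((340,195,372,225),(384,188,408,220))),(S,((340,185,372,208),(366,160,392,180)))):
    g=cv2.cvtColor(s["color"],cv2.COLOR_RGB2GRAY)
    for b in boxes:
        bb=max(blobs(cv2.inRange(g,140,205),b,10));print(b,bb,ray(s,bb[1],.006)[2].round(4))
a=cv2.resize(T["color"][195:240,350:410,::-1],(780,585),interpolation=cv2.INTER_CUBIC)[:, :400*780//780]
b=cv2.resize(S["color"][160:210,365:405,::-1],(400,500),interpolation=cv2.INTER_CUBIC)
a=cv2.resize(T["color"][205:240,360:395,::-1],(400,400),interpolation=cv2.INTER_CUBIC)
cv2.imwrite("pics/a7.png",np.hstack([cv2.copyMakeBorder(a,0,100,0,0,cv2.BORDER_CONSTANT),b]))
```

```text
(340, 195, 372, 225) (285, [355.46, 211.25], [346, 202, 20, 19]) [ 0.5811 -0.1558  0.006 ]
(384, 188, 408, 220) (249, [394.19, 207.1], [386, 199, 18, 17]) [ 0.5929 -0.284   0.006 ]
(340, 185, 372, 208) (246, [355.54, 197.56], [345, 191, 22, 15]) [ 0.5819 -0.1551  0.006 ]
(366, 160, 392, 180) (60, [374.62, 175.65], [369, 172, 17, 8]) [ 0.6096 -0.2804  0.006 ]
```

View pics/a7.png

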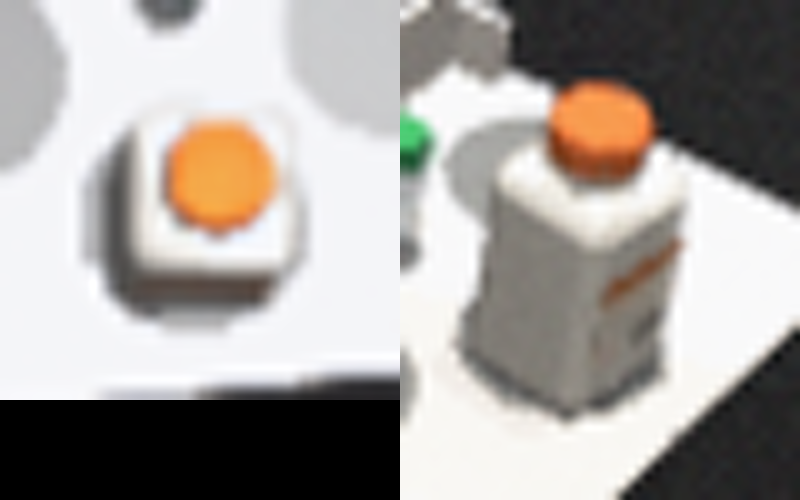

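Run:
```python
from h import *;import pickle
T,S=pickle.load(open("mid.pkl","rb"));g=cv2.cvtColor(T["color"],cv2.COLOR_RGB2GRAY).astype(float)
def sub(p):
    d=np.abs(np.diff(p));i=int(d.argmax());w=d[max(i-1,0):i+2];return max(i-1,0)+(w*np.arange(len(w))).sum()/w.sum()+.5
def fit(pts):
    W=np.array([ray(T,p,.066)[2][:2] for p in pts],np.float32);v=cv2.fitLine(W,cv2.DIST_HUBER,0,.001,.001).ravel();return np.degrees(np.arctan2(v[1],v[0])),W.mean(0)
print("front",fit([(u,225+sub(g[225:231,u])) for u in range(373,384)]))
print("left",fit([(368+sub(g[v,368:376]),v) for v in range(217,228)]))
print(g[222:236:1,378],g[222,365:390])
```

```text
front (np.float32(87.47299), array([ 0.51471406, -0.22184116], dtype=float32))
left (np.float32(-23.194975), array([ 0.5347271 , -0.20308094], dtype=float32))
[182. 177. 144. 165. 233. 239. 178.  90.  80.  94. 154. 186. 233. 246.] [246. 247. 197. 166. 101.  84. 148. 215. 232. 152. 151. 173. 179. 182.
 181. 178. 175. 174. 193. 227. 217. 211. 241. 245. 245.]
```

{"name": "arm_command", "arguments": {
  "commands": [0,-6,0,0,-1,0,-12,0,-0.06,-1,-1,-18,0,-0.13,-1,-1.9,-24.1,0,-0.13,-1,-1.9,-24.1,0,-0.13,-1,-1.9,-24.1,-4,-0.13,-1,-1.9,-24.1,-9,-0.13,-1,-1.9,-24.1,-13,-0.13,-1,-1.9,-24.1,-15.5,-0.13,-1,-1.9,-24.1,-17.2,-0.13,-1,-1.9,-24.1,-17.2,-0.13,-1,-1.9,-24.1,-17.2,-0.13,-1]
}}

```text
clock: 20.88
position: [0.5373, -0.2211, 0.0322]
ee_rot: [1.0, -0.02, 0.001, 0.0]
contact_force: [-0.5, 0.5, 0.0]
width: 1.004
finger_force: 0.0
```

{"name": "arm_command", "arguments": {
  "commands": [0,0,-0.1,0,-0.5,0,0,-0.1,0,-0.3,0,0,-0.1,0,-0.15,0,0,-0.1,0,-0.05,0,0,-0.1,0,0.05,0,0,-0.1,0,0.2,0,0,-0.1,0,1,0,0,-0.1,0,1,0,0,-0.1,0,1,0,0,-0.1,0,1],
  "newtons": 40
}}

```text
clock: 22.12
position: [0.5364, -0.2216, 0.0307]
ee_rot: [1.0, -0.021, 0.0, 0.0]
contact_force: [-2.7, -0.8, 5.5]
width: 0.522
finger_force: 40.8
```

{"name": "arm_command", "arguments": {
  "commands": [0,0,0.5,0,1,0,0,2,0,1,0,0,5,0,1,0,1,9,0,1,0,4,10,0,1,0,8,10,0,1,-1,12,10,0,1,-2,16,10,0,1,-3,20,10,0,1,-4,24,10,0,1,-5,28,10,0,1,-6,32,10,0,1,-7.1,36,10,0,1,-7.1,40,10,0,1,-7.1,44,10,0,1,-7.1,47.1,9,0,1,-7.1,47.1,7,0,1,-7.1,47.1,4,0,1]
}}

```text
clock: 24.38
position: [0.4662, 0.2509, 0.0711]
ee_rot: [1.0, -0.02, 0.001, -0.001]
contact_force: [0.1, -0.5, -1.1]
width: 0.522
finger_force: 41.1
```

{"name": "arm_command", "arguments": {
  "commands": [0,0,-2,0,1,0,0,-3.3,0,1,0,0,-3.9,0,1,0,0,-4.2,0,1,0,0,-4.2,0,1,0,0,-4.2,0,0.1,0,0,-4.2,0,-0.2,0,0,-4.2,0,-0.6,0,0,-4.2,0,-0.6,0,0,-2,0,-0.6,0,0,3,0,-0.6,0,0,9,0,-0.6,0,-4,12,0,-0.6,2,-10,12,0.06,-0.4,4,-16,12,0.13,-0.4,4,-16,12,0.13,-0.4]
}}

```text
clock: 26.38
position: [0.5067, 0.0829, 0.1899]
ee_rot: [0.999, 0.04, 0.0, 0.001]
contact_force: [0.2, 0.2, 0.0]
width: 0.7
finger_force: 0.0
```

Run:
```python
from m import *
T,S=look("t");T,S=look("s")
cv2.imwrite("pics/a8.png",cv2.resize(S["color"][130:340,185:425,::-1],(686,600)))
```

```text
[0.50666268 0.08288456 0.18989797] 0.6998124049320565
blue [(101, [226.87, 186.72], [222, 181, 11, 12])] [(212, [225.76, 227.75], [218, 220, 16, 16]), (4, [232.5, 251.5], [231, 251, 4, 2])] [0.645  0.2495 0.1214]
orange [(62, [227.65, 245.02], [224, 241, 9, 9])] [(148, [274.5, 281.86], [268, 276, 14, 13])] [0.4665 0.2494 0.0893]
green [] [] 
[0.50520293 0.08872904 0.19000586] 0.6995522277039656
blue [] [] 
orange [] [] 
green [(20, [376.0, 201.5], [374, 199, 5, 6])] [(22, [364.77, 173.73], [363, 171, 5, 6])] [ 0.6047 -0.2197  0.0503]
```

View pics/a8.png

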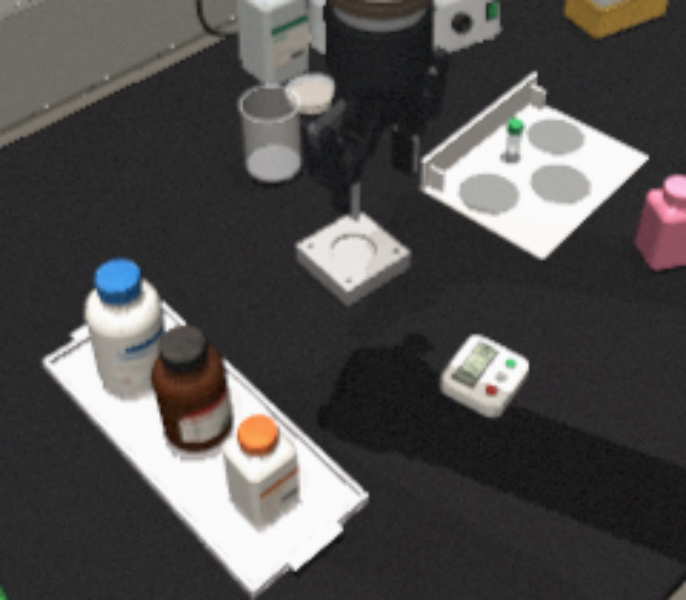

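All three bottles stand upright in the tray (cap pixels about (119,280), (185,348) and (258,433)). The vial is untouched at (515,140).

{"name": "arm_command", "arguments": {
  "commands": [3,-6,0,0,-0.4,6,-12,0,0,-0.4,9,-18,0,0,-0.4,9.9,-24,0,0,-0.4,9.9,-30,0,0,-0.4,9.9,-30.9,0,0,-0.4,9.9,-30.9,-1,0,-0.4,9.9,-30.9,-5,0,-0.4,9.9,-30.9,-9,0,-0.4,9.9,-30.9,-13,0,-0.4,9.9,-30.9,-15.5,0,-0.4,9.9,-30.9,-16.8,0,-0.4,9.9,-30.9,-16.8,0,-0.4,9.9,-30.9,-16.8,0,-0.4]
}}

```text
clock: 28.32
position: [0.6054, -0.2187, 0.0234]
ee_rot: [0.999, 0.045, 0.001, 0.0]
contact_force: [-1.1, -0.6, 1.4]
width: 0.701
finger_force: 0.0
```

{"name": "arm_command", "arguments": {
  "commands": [0,0,0,0,0,0,0,0,0,0.2,0,0,0,0,0.3,0,0,0,0,0.4,0,0,0,0,0.5,0,0,0,0,0.6,0,0,0,0,0.75,0,0,0,0,1,0,0,0,0,1,0,0,0,0,1,0,0,0,0,1],
  "newtons": 25
}}

```text
clock: 29.7
position: [0.6042, -0.2194, 0.0221]
ee_rot: [0.999, 0.044, 0.0, 0.0]
contact_force: [-0.9, -0.6, 0.5]
width: 0.162
finger_force: 24.4
```

{"name": "arm_command", "arguments": {
  "commands": [0,0,0.5,0,1,0,0,2,0,1,0,0,5,0,1,0,1,8,0,1,0,4,9,0,1,0,8,9,0,1,0,12,9,0,1,0,16,9,0,1,0.3,20,9,0,1,0.5,23.7,8,0,1,0.5,23.7,6,0,1,0.5,23.7,4,0,1,0.5,23.7,3,0,1,0.5,23.7,2.2,0,1,0.5,23.7,1.6,0,1,0.5,23.7,1.2,0,1,0.5,23.7,1.2,0,1,0.5,23.7,1.2,0,1]
}}

```text
clock: 31.95
position: [0.6095, 0.0177, 0.0344]
ee_rot: [0.999, 0.044, 0.0, -0.0]
contact_force: [-0.3, -0.5, 0.3]
width: 0.171
finger_force: 24.4
```

{"name": "arm_command", "arguments": {
  "commands": [0,0,-0.1,0,1,0,0,-0.15,0,1,0,0,-0.15,0,1,0,0,-0.15,0,1,0,0,-0.15,0,0.55,0,0,-0.15,0,0.3,0,0,-0.15,0,0,0,0,-0.15,0,-0.3,0,0,-0.15,0,-0.3,0,0,2,0,-0.3,0,0,6,0,-0.4,0,0,11,0,-0.6,0,4,16,0,-0.6,-6,10,16,-0.06,-0.6,-10,16,16,-0.13,-0.6,-10,16,16,-0.13,-0.6]
}}

```text
clock: 33.95
position: [0.507, 0.1813, 0.1963]
ee_rot: [1.0, -0.019, 0.001, -0.001]
contact_force: [0.6, -0.4, -0.5]
width: 0.799
finger_force: 0.0
```

Run:
```python
from m import *
T,S=snapshot("top"),snapshot("scene")
print(get_obs()["position"],get_obs()["ee_rot"])
x=blobs(hsvmask(T,45,85,100,50),(285,180,325,225));y=blobs(hsvmask(S,45,85,100,50),(285,170,335,240));print(x,y,tri(T,max(x)[1],S,max(y)[1]) if x and y else "")
x=blobs(hsvmask(T,5,18,140,120),(205,165,262,280));y=blobs(hsvmask(S,5,18,140,120),(190,200,320,345));print(x,y)
cv2.imwrite("pics/a9.png",cv2.resize(S["color"][130:340,185:425,::-1],(686,600)))
```

```text
[0.50660956 0.18253467 0.19628059] [ 9.99860996e-01 -1.66323621e-02  7.86161756e-04 -8.57540582e-04]
[(19, [302.53, 200.37], [301, 198, 4, 6])] [(32, [307.66, 206.22], [305, 203, 6, 7])] [0.61008197 0.01693828 0.06277908]
[] [(146, [274.42, 281.83], [268, 276, 14, 13])]
```

View pics/a9.png

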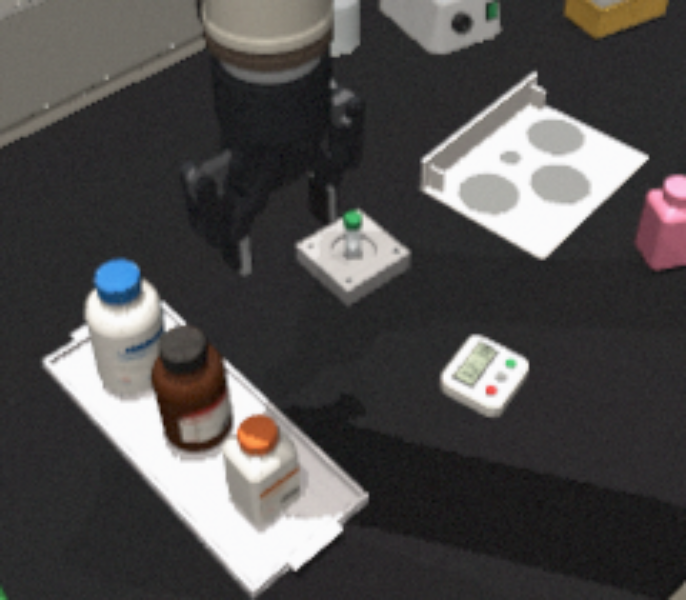

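The vial stands in the recess (cap at about (352,219)); its triangulated cap height fits the recess floor. Now I return the small bottle.

{"name": "arm_command", "arguments": {
  "commands": [-2,4,0,0,-0.6,-4.4,7.2,0,0,-0.6,-4.4,7.2,0,0,-0.6,-4.4,7.2,-4,0,-0.6,-4.4,7.2,-9,0,-0.6,-4.4,7.2,-13,0,-0.6,-4.4,7.2,-15.5,0,-0.6,-4.4,7.2,-16.6,0,-0.6,-4.4,7.2,-16.6,0,-0.6,-4.4,7.2,-16.6,0,-0.3,-4.4,7.2,-16.6,0,-0.1,-4.4,7.2,-16.6,0,0.2,-4.4,7.2,-16.6,0,1,-4.4,7.2,-16.6,0,1,-4.4,7.2,-16.6,0,1],
  "newtons": 40
}}

```text
clock: 35.92
position: [0.4663, 0.25, 0.0294]
ee_rot: [1.0, -0.021, 0.001, -0.0]
contact_force: [-0.0, -1.5, 6.7]
width: 0.519
finger_force: 41.7
```

{"name": "arm_command", "arguments": {
  "commands": [0,0,0.5,0,1,0,0,2,0,1,0,0,5,0,1,0,-1,9,0,1,0,-4,12,0,1,0,-8,12,0,1,0,-12,12,0,1,1,-16,12,0,1,2,-20,12,0,1,3,-24,12,0,1,4,-28,12,0,1,5,-32,12,0,1,6,-36,11,0,1,7.1,-40,10,0,1,7.1,-44,8,0,1,7.1,-47.1,6,0,1,7.1,-47.1,3,0,1,7.1,-47.1,1.5,0,1,7.1,-47.1,1,0,1,7.1,-47.1,1,0,1]
}}

```text
clock: 38.42
position: [0.5367, -0.2207, 0.0387]
ee_rot: [1.0, -0.02, 0.0, -0.0]
contact_force: [0.4, 0.9, -1.0]
width: 0.524
finger_force: 41.0
```

{"name": "arm_command", "arguments": {
  "commands": [0,0,-0.4,0,1,0,0,-0.8,0,1,0,0,-0.85,0,1,0,0,-0.85,0,1,0,0,-0.85,0,0.1,0,0,-0.85,0,-0.2,0,0,-0.85,0,-0.6,0,0,-0.85,0,-0.6,0,0,1,0,-0.6,0,0,5,0,-0.6,0,0,10,0,-0.6,0,5,15,0,-1,0,11,16,0.06,-1,0,17,16,0.13,-1,0,23,16,0.13,-1,3,29,16,0.13,-1,6,34,16,0.13,-1,6,34,16,0.13,-1]
}}

```text
clock: 40.67
position: [0.597, 0.1259, 0.1995]
ee_rot: [0.999, 0.049, 0.001, -0.002]
contact_force: [-0.2, -1.2, -0.4]
width: 1.001
finger_force: 0.0
```

Run:
```python
from m import *;import pickle
T,S=look("s");pickle.dump((T,S),open("r1.pkl","wb"))
```

```text
[0.59697476 0.12594407 0.19951773] 1.0010139073566646
blue [] [] 
orange [(64, [378.77, 219.95], [375, 216, 9, 9])] [(81, [384.54, 172.48], [380, 168, 10, 10])] [ 0.5368 -0.222   0.0943]
green [] []
```

The small bottle is back exactly where it stood (same pixels as at the start). Blue is next.

{"name": "arm_command", "arguments": {
  "commands": [2,5,0,0,-1,4.8,10,0,0,-1,4.8,13.1,0,0,-1,4.8,13.1,0,0,-1,4.8,13.1,-4,0,-1,4.8,13.1,-8,0,-1,4.8,13.1,-11,0,-1,4.8,13.1,-13,0,-1,4.8,13.1,-14.2,0,-1,4.8,13.1,-14.2,0,-1,4.8,13.1,-14.2,0,-0.7,4.8,13.1,-14.2,0,-0.5,4.8,13.1,-14.2,0,-0.3,4.8,13.1,-14.2,0,1,4.8,13.1,-14.2,0,1,4.8,13.1,-14.2,0,1,4.8,13.1,-14.2,0,1],
  "newtons": 50
}}

```text
clock: 42.9
position: [0.6452, 0.25, 0.0582]
ee_rot: [0.999, 0.044, 0.001, -0.0]
contact_force: [-1.3, -0.0, 6.7]
width: 0.693
finger_force: 52.5
```

{"name": "arm_command", "arguments": {
  "commands": [0,0,0.5,0,1,0,0,2,0,1,0,0,5,0,1,-1,-2,8,0,1,-3,-6,11,0,1,-5,-10,11,0,1,-7,-14,11,0,1,-7,-18,11,0,1,-7,-22,11,0,1,-7,-26,11,0,1,-7,-30,10,0,1,-7,-34,9,0,1,-7,-38,7,0,1,-7,-40.8,5,0,1,-7,-40.8,3,0,1,-7,-40.8,1.5,0,1,-7,-40.8,0.8,0,1,-7,-40.8,0.8,0,1]
}}

```text
clock: 45.15
position: [0.5742, -0.1568, 0.0638]
ee_rot: [0.999, 0.045, -0.0, -0.0]
contact_force: [-0.4, -0.3, -2.7]
width: 0.695
finger_force: 54.3
```

{"name": "arm_command", "arguments": {
  "commands": [0,0,-0.3,0,1,0,0,-0.6,0,1,0,0,-0.65,0,1,0,0,-0.65,0,1,0,0,-0.65,0,0,0,0,-0.65,0,-0.5,0,0,-0.65,0,-0.7,0,0,-0.65,0,-1,0,0,-0.65,0,-1,0,0,3,0,-1,0,0,8,0,-1,0,0,13,0,-1,0,6,15,0,-1,0,12,15,0,-1,0,18,15,0,-1,0,24,15,0,-1,0,30,15,0,-1,0,30,15,0,-1]
}}

```text
clock: 47.4
position: [0.5726, 0.1495, 0.2146]
ee_rot: [0.999, 0.05, 0.0, -0.002]
contact_force: [0.9, -0.2, -0.1]
width: 1.0
finger_force: 0.0
```

Run:
```python
from m import *;import pickle
T,S=look("s");print(get_obs()["contact_force"]);b=snapshot("scene")
g=pickle.load(open("scene0.pkl","rb"))
```

```text
[0.57261276 0.1495247  0.21457715] 1.0001314952696148
blue [(105, [358.79, 206.6], [353, 201, 12, 12])] [(128, [361.03, 167.73], [355, 162, 13, 12])] [ 0.5754 -0.1585  0.1234]
orange [(63, [378.7, 219.94], [375, 216, 9, 9])] [(80, [384.49, 172.41], [380, 168, 10, 10])] [ 0.5368 -0.2217  0.0947]
green [] [] 
[ 0.01763349 -0.14653491 -0.53107232]
```

Blue is also back at its exact starting pixels. Now brown.

{"name": "arm_command", "arguments": {
  "commands": [-1,5,0,0,-1,-1.9,10.8,0,0,-1,-1.9,10.8,0,0,-1,-1.9,10.8,-1,0,-1,-1.9,10.8,-5,0,-1,-1.9,10.8,-9,0,-1,-1.9,10.8,-12.5,0,-1,-1.9,10.8,-15,0,-1,-1.9,10.8,-16.3,0,-1,-1.9,10.8,-16.3,0,-1,-1.9,10.8,-16.3,0,-0.7,-1.9,10.8,-16.3,0,-0.5,-1.9,10.8,-16.3,0,-0.3,-1.9,10.8,-16.3,0,0,-1.9,10.8,-16.3,0,1,-1.9,10.8,-16.3,0,1,-1.9,10.8,-16.3,0,1,-1.9,10.8,-16.3,0,1]
}}

```text
clock: 49.8
position: [0.5565, 0.2498, 0.0529]
ee_rot: [0.999, 0.044, 0.001, -0.0]
contact_force: [-1.6, -0.6, 6.3]
width: 0.65
finger_force: 51.6
```

{"name": "arm_command", "arguments": {
  "commands": [0,0,0.5,0,1,0,0,2,0,1,0,0,5,0,1,0,-2,9,0,1,0,-6,13,0,1,0,-10,16,0,1,0,-14,17,0,1,1,-18,17,0,1,2,-22,17,0,1,3.8,-26,17,0,1,3.8,-30,17,0,1,3.8,-34,17,0,1,3.8,-38,17,0,1,3.8,-42,17,0,1,3.8,-46,17,0,1,3.8,-50,17,0,1,3.8,-53.1,17,0,1,3.8,-53.1,15,0,1,3.8,-53.1,12,0,1]
}}

```text
clock: 52.18
position: [0.5938, -0.2808, 0.1715]
ee_rot: [0.999, 0.044, 0.001, -0.0]
contact_force: [0.7, 1.3, -2.7]
width: 0.651
finger_force: 53.4
```

{"name": "arm_command", "arguments": {
  "commands": [0,0,-4,0,1,0,0,-8,0,1,0,0,-10,0,1,0,0,-11,0,1,0,0,-11.2,0,1,0,0,-11.2,0,1,0,0,-11.2,0,1]
}}

```text
clock: 53.05
position: [0.5941, -0.2818, 0.0605]
ee_rot: [0.999, 0.044, 0.001, 0.001]
contact_force: [0.5, 0.8, -2.5]
width: 0.65
finger_force: 53.4
```

{"name": "arm_command", "arguments": {
  "commands": [0,0,-0.3,0,1,0,0,-0.6,0,1,0,0,-0.65,0,1,0,0,-0.65,0,1,0,0,-0.65,0,0,0,0,-0.65,0,-0.5,0,0,-0.65,0,-0.7,0,0,-0.65,0,-1,0,0,-0.65,0,-1,0,0,3,0,-1,0,0,8,0,-1,0,0,13,0,-1,0,5,17,0,-1,0,11,17,0,-1,0,17,17,0,-1,0,23,17,0,-1,0,29,17,0,-1,0,35,17,0,-1,0,41,17,0,-1,0,41,17,0,-1]
}}

```text
clock: 55.55
position: [0.5916, 0.1368, 0.2296]
ee_rot: [0.999, 0.05, 0.0, -0.002]
contact_force: [-0.1, -0.9, 0.5]
width: 0.999
finger_force: 0.0
```

Run:
```python
from m import *;import pickle
T,S=look("s");T0=pickle.load(open("top0.pkl","rb"))
for t in(T0,T):
    H=cv2.cvtColor(t["color"],cv2.COLOR_RGB2HSV);m=cv2.inRange(H,(0,0,60),(180,45,110));k=np.zeros_like(m);cv2.circle(k,(398,201),9,255,-1)
    b=max(blobs(cv2.morphologyEx(m&k,cv2.MORPH_OPEN,np.ones((3,3),np.uint8)),(380,185,412,220)));print(b)
S0=pickle.load(open("scene0.pkl","rb"));d=lambda a,b,w:cv2.absdiff(a["color"],b["color"])[w].max(2)
w=np.s_[185:240,340:412];print("top diff>40",(d(T,T0,w)>40).sum());w=np.s_[140:220,330:412];print("scene diff",(d(S,S0,w)>40).sum())
x=blobs(hsvmask(T,45,85,100,50),(285,180,325,225));y=blobs(hsvmask(S,45,85,100,50),(285,170,335,240));print(x,y)
cv2.imwrite("pics/b0.png",cv2.resize(S["color"][90:340,185:445,::-1],(624,600)))
```

```text
[0.59161384 0.13684031 0.22963674] 0.9986645551614349
blue [(103, [358.88, 206.55], [354, 201, 11, 12])] [(129, [361.04, 167.78], [355, 162, 13, 13])] [ 0.5756 -0.1589  0.1229]
orange [(64, [378.77, 219.95], [375, 216, 9, 9])] [(79, [384.33, 172.39], [379, 168, 11, 10])] [ 0.5371 -0.2218  0.0944]
green [] [] 
(92, [398.0, 200.5], [393, 196, 11, 10])
(92, [398.08, 199.59], [393, 195, 11, 10])
top diff>40 89
scene diff 23
[(19, [302.53, 200.37], [301, 198, 4, 6])] [(34, [307.65, 206.32], [305, 203, 6, 7])]
```

View pics/b0.png

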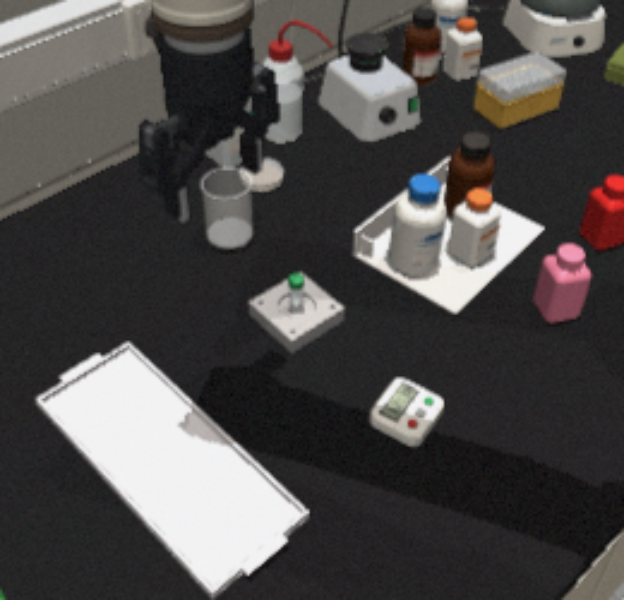

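Everything is back and upright, and the vial is in the recess. The brown cap reads about 0.9 px off in the top view, so I'll check that.

Run:
```python
from m import *;import pickle
T,S=snapshot("top"),snapshot("scene");T0=pickle.load(open("top0.pkl","rb"));S0=pickle.load(open("scene0.pkl","rb"))
G=lambda s,b:cv2.cvtColor(s["color"],cv2.COLOR_RGB2GRAY)[b[1]:b[3],b[0]:b[2]]
for n,a,c,bx in(("T brown cap",T0,T,(392,194,407,208)),("T blue",T0,T,(352,200,366,214)),("S brown cap",S0,S,(377,142,392,156)),("S blue",S0,S,(353,160,370,176)),("S timer",S0,S,(338,246,371,276))):
    t=cv2.resize(G(a,bx),None,fx=8,fy=8,interpolation=cv2.INTER_CUBIC);b2=(bx[0]-3,bx[1]-3,bx[2]+3,bx[3]+3)
    r=cv2.matchTemplate(cv2.resize(G(c,b2),None,fx=8,fy=8,interpolation=cv2.INTER_CUBIC),t,cv2.TM_CCOEFF_NORMED);_,v,_,p=cv2.minMaxLoc(r);print(n,round(v,3),(p[0]-24)/8,(p[1]-24)/8)
for p in ([.593,-.282,.115],[.597,-.282,.115],[.593,-.278,.115]): print(proj(T,p),proj(S,p))
```

```text
T brown cap 0.973 0.0 -0.625
T blue 0.985 0.125 0.0
S brown cap 0.94 -0.5 -0.375
S blue 0.993 0.0 0.0
S timer 0.963 0.0 0.0
[398.11276097 200.47592263] [383.41727399 150.37782213]
[398.05734111 199.21039546] [382.39013089 149.81707103]
[396.81907713 200.49733668] [382.59745129 150.8983176 ]
```

Both views agree that brown stands 2 mm too far in +x, so I'll move it back.

{"name": "arm_command", "arguments": {
  "commands": [0,-6,0,0,-1,0,-12,0,0,-1,0,-18,0,0,-1,0,-24,0,0,-1,0,-30,0,0,-1,0,-36,0,0,-1,0,-41,0,0,-1,0,-41,0,0,-1,0,-41,-5,0,-1,0,-41,-10,0,-1,0,-41,-14,0,-1,0,-41,-16.5,0,-1,0,-41,-17.6,0,-1,0,-41,-17.6,0,-1,0,-41,-17.6,0,-0.6,0,-41,-17.6,0,-0.4,0,-41,-17.6,0,-0.2,0,-41,-17.6,0,1,0,-41,-17.6,0,1,0,-41,-17.6,0,1]
}}

```text
clock: 58.25
position: [0.5944, -0.2822, 0.0552]
ee_rot: [0.999, 0.044, 0.001, 0.001]
contact_force: [-0.8, -0.5, 5.5]
width: 0.647
finger_force: 52.2
```

{"name": "arm_command", "arguments": {
  "commands": [0,0,0,0,1,0,0,0.6,0,1,0,0,0.6,0,1,-0.2,0,0.6,0,1,-0.2,0,0.6,0,1,-0.2,0,0.3,0,1,-0.2,0,0,0,1,-0.2,0,0,0,1,-0.2,0,0,0,1,-0.2,0,0,0,0,-0.2,0,0,0,-0.5,-0.2,0,0,0,-0.7,-0.2,0,0,0,-1,-0.2,0,0,0,-1,-0.2,0,4,0,-1,-0.2,0,9,0,-1,-0.2,0,14,0,-1,-0.2,5,17.6,0,-1]
}}

```text
clock: 60.5
position: [0.591, -0.2368, 0.2313]
ee_rot: [0.999, 0.04, 0.001, 0.002]
contact_force: [1.5, 1.4, 0.6]
width: 0.999
finger_force: 0.0
```

{"name": "arm_command", "arguments": {
  "commands": [0,6,0,0,-1,0,12,0,0,-1,0,18,0,0,-1,0,24,0,0,-1,0,30,0,0,-1,0,36,0,0,-1,0,36,0,0,-1,0,36,0,0,-1]
}}

```text
clock: 61.5
position: [0.5911, 0.1284, 0.2289]
ee_rot: [0.999, 0.045, -0.0, 0.0]
contact_force: [-0.8, -1.1, 0.1]
width: 1.0
finger_force: 0.0
```

Run:
```python
from m import *;import pickle
print(get_obs()["contact_force"])
T,S=snapshot("top"),snapshot("scene");T0=pickle.load(open("top0.pkl","rb"));S0=pickle.load(open("scene0.pkl","rb"))
G=lambda s,b:cv2.cvtColor(s["color"],cv2.COLOR_RGB2GRAY)[b[1]:b[3],b[0]:b[2]]
for n,a,c,bx in(("T brown cap",T0,T,(392,194,407,208)),("T blue",T0,T,(352,200,366,214)),("T orange",T0,T,(372,213,386,227)),("S brown cap",S0,S,(377,142,392,156)),("S blue",S0,S,(353,160,370,176)),("S orange",S0,S,(377,165,393,180)),("S beaker",S0,S,(268,158,294,195))):
    t=cv2.resize(G(a,bx),None,fx=8,fy=8,interpolation=cv2.INTER_CUBIC);b2=(bx[0]-3,bx[1]-3,bx[2]+3,bx[3]+3)
    r=cv2.matchTemplate(cv2.resize(G(c,b2),None,fx=8,fy=8,interpolation=cv2.INTER_CUBIC),t,cv2.TM_CCOEFF_NORMED);_,v,_,p=cv2.minMaxLoc(r);print(n,round(v,3),(p[0]-24)/8,(p[1]-24)/8)
x=blobs(hsvmask(T,45,85,100,50),(285,180,325,225));y=blobs(hsvmask(S,45,85,100,50),(285,170,335,240));print(x,y)
```

```text
[-0.82089264 -1.09298875  0.10259492]
T brown cap 0.976 -0.125 -0.25
T blue 0.992 0.0 0.0
T orange 0.986 -0.125 0.0
S brown cap 0.939 -0.25 0.0
S blue 0.994 0.0 0.0
S orange 0.995 -0.125 0.0
S beaker 0.923 -0.125 0.25
[(19, [302.53, 200.37], [301, 198, 4, 6])] [(35, [307.57, 206.26], [305, 203, 6, 7])]
```

All three bottles are now within about 1 mm of where they started, so I'm handing in.

```bash
python3 -c "
from plant import *
print(close_job())"
```

```text
the job is handed in; nothing more can be done
None
```

The job is handed in at about 62 s of the 136 s: the vial stands in the cooling-block recess, all three bottles are back within about 1 mm of where they stood, and the camera checks showed no movement of the beaker or timer; a failed first grip pressed on the blue bottle's shoulder with about 18 N (limit 40 N).

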